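Fit and clamp the blade cassette of a vegetable chopper

ROBOT

A 7-joint arm with a two-finger parallel gripper is mounted at the origin on the work surface. World frame = base frame: x ahead of the robot, y to its left, z up, the work surface at z = 0. Lengths are in m, angles in rad, forces in N, time in s.
With the tool pointing down it reaches from about 0.425 to 1.025 m from the base axis. Payload 9.4 kg.
Tool frame: the origin (TCP) lies on the centre line of the jaws, within the pads' length; the fingertips stand 19 mm ahead of it and the grasp point (between the pads) is the TCP (robot.tip_reach is the distance from the TCP to the fingertips, in m); y points along the fingers, x is the direction in which the jaws open and shut, and the axes are right-handed (so a half turn about y gives the same grasp; the last joint's range is limited). The gripper opens to 85 mm and grips with 20 to 120 N. Pads are 22 mm wide; open, the fingers measure 114 mm over their backs; the gripper's body (76 mm by 85 mm) begins 54 mm behind the grasp point. The pads swing forward as they close: fully open they stand 13 mm farther back than shut.
Start: joints at [1.114, 0.599, -0.003, 1.599, 0.002, 0.943, -0.08], TCP at [0.269, -0.673, 0.25] pointing down, gripper open.
Joint ranges: [-2.57, 2.57], [-0.35, 1.97], [-1.29, 1.29], [0.11, 2.56], [-1.05, 4.19], [0.11, 1.86], [-2.63, 2.63]. Speed limits (rad/s): [2.22, 2.22, 3.01, 3.01, 3.14, 3.14, 3.14].

INTERFACE

Orientations are given as a rotation vector (axis times angle).
In Python, from bench import monitor, optics, job, robot gives the robot as it stands.
- The arm moves only by the tool apply_moves, never from a script. Its argument "targets" is a list of rows, each an object of numbers: "x", "y", "z": the shift along the tool's x, y, z in mm; "spin": the turn about the tool's y in degrees; "grip": the finger opening in mm, from 0 to 85.4. In form: [{"x": .., "y": .., "z": .., "spin": .., "grip": ..}, ...]. A call has 1 to 20 rows; each row shifts and turns the commanded pose from where the row before left it, along the tool's axes as they then stand; what a row does not reach is not made up. A row lasts 1/8 s, in which the tool goes at most 62.5 mm and 10.7 degrees, less where a joint would pass 70% of its speed; a pose out of reach is approached as far as the arm can. A call with a gripper value outside its range is refused whole. The fingers move at their own pace and stop on an object; "grip_force" is the grip in N (left out, the last holds). Time passes only in rows, so rows that do not move let the fingers close. It gives the time, the measured TCP pose, the force and the opening at its end, in the units of the state.
- monitor.observe(): the state, without advancing time (a new reading comes with each control period).
- optics.get_image(name): name is "scene" or "top" or "wrist"; returns the picture (400x640x3 uint8, red, green, blue); there is no depth.
- optics.camera_params(name): a dict with "fx", "fy", "cx", "cy" (pixels), "position" and "attitude" of the camera in the world; the wrist camera has in their place "mount" (4x4, takes a point from camera to tool coordinates, whose origin is the TCP and whose axes are the tool frame's). Camera axes: x right, y up, looking along -z (the intrinsics and any distortion apply to the point x, -y, -z); pixel columns grow to the right and rows downward; lengths in m; the calibration is good to about 2 mm. A picture is of the moment at which its call begins: read the wrist's pose just before it. camera_params takes no time and is no camera call.
- job.hand_in(): hands the job in, once; it reports no verdict.
The state is a dict: "clock": time; "q": joint angles; "joint_vel": joint speeds; "effort": joint torques, N m; "ee_pos": TCP position; "eef_rot": TCP orientation; "wrist_force": force on the tool from outside, world axes, zero at the start; "moment": the same for the moment, N m; "grip_width": finger opening in m.
Only numpy, scipy, OpenCV 4.12 (cv2) and the standard library are available. Lean on these libraries where they do the work, as an engineer would, in place of code of your own. Each camera call takes 0.05 s, during which the arm holds its last target.

TASK

The blade cassette of the vegetable chopper has been left pulled part way out. Push it gently all the way home against its back stop, then turn the wing screw beside the feed collar clockwise until it clamps the cassette finger-tight: go on past the first touch until it has clearly stiffened, but do not force it. Do not ram the cassette, keep the fingers from pressing on the feed collar, do not shift the other things on the counter, and leave the screw tight and the cassette home.

Things in the scene. Friction and masses are not known exactly. Their poses are not given: they have to be found in the camera images.
- chopper: Fixed countertop vegetable chopper: aluminium bed 170 by 200 mm on legs. Origin on the counter under the centre of the blade opening; x: the way the cassette slides home (away from the robot at yaw 0), y left, z up. Side rails (tops 116 mm up, inner faces at y = -84 and +84) guide the cassette on ledges 100 mm up. A pusher lever leans out over the left rail (+y), 300 mm high: keep clear.
- cassette: Loose steel blade cassette, a flat frame 150 (x) by 164 (y) by 12 mm with a blade grid, 0.4 to 0.7 kg, between the rails with 2 mm play each side, drawn 15 to 40 mm out towards the robot. Origin: centre of its underside, axes as the chopper's. Home when its origin is over the chopper's origin and its rear edge meets the back stop. Sliding takes 3 to 9 N, up to 14 N to start.
- lip (a point): Middle of the front face (towards -x) of the cassette's upturned front lip, 24 mm above the cassette's underside. The lip is 8 mm thick, 60 mm wide (y), its top 10 mm above this point. Push here along chopper +x. When home this point is at x = -83, y = 0, z = 124 mm of the chopper. Nothing stands in front of the lip.
- stop: The fixed aluminium bar across the rear of the bed that stops the cassette: its front face is at chopper x = +75 mm, top 118 mm up. Origin and axes as the chopper's.
- collar: The fixed thin square sheet-steel feed collar around the blade opening: 80 by 80 mm outside, centred on the chopper's origin, from 116 to 167 mm up (cassette slides below it). Origin and axes as the chopper's. Its right wall (outer face at chopper y = -40 mm) stands 31 mm from the wing screw's axis.
- wing_grip (a point): Middle of the black wing of the clamp screw, on its vertical axis at chopper x = 0, y = -71 mm, about 165 mm up. A flat upright blade 50 mm long, 8 mm thick, 26 mm high (13 above and below this point); hub and lug below: fingertips at most 16 mm below this point. Site x along the blade's length, y across its thickness, z up. Its ends pass 6 mm from the feed collar as it turns.
- wing (a joint): Angle of the wing screw, rad, grows clockwise seen from above (tightening); starts at -0.25 to -0.05, limits -0.3 and 2.6. At 0 the blade lies 0.3 rad anticlockwise of chopper y. Sinks 3 mm per rad. Turns with 0.03 Nm until its foot touches the cassette, at 0.07 to 0.93 (unknown); then torque climbs by about 1.1 Nm per rad. Finger-tight: 0.2 to 0.35 Nm, 0.2 to 0.3 rad past touch. Stays where left.
- foot: The steel foot of the wing screw, a disc 22 mm across under the lug, which bears on the cassette's right-hand flange; origin on the screw axis at the lug's foot. Hidden under the lug.
- spare: Bystander: a spare cassette with coarser grid, same outside size, lying flat on the counter to the left.
- sauce_a: Bystander: sauce bottle 54 mm wide, 185 mm high with a pointed cap, to the right of the chopper. Origin at its foot.
- sauce_b: Bystander: another such bottle, farther right.
- sauce_c: Bystander: another such bottle, farther right.
- brush: Bystander: cleaning brush lying beside the chopper, on its right.
- cup: Bystander: open plastic cup, 84 mm wide, 100 mm high, near front right.
- jar: Bystander: closed jar, 72 mm wide, 100 mm high, near front left.
- tin: Bystander: tin, 74 mm wide, 110 mm high, left.
There are look-alikes about, which are no part of the job. What is shaped like the cassette but blue or yellow is not meant.

How it is judged:
By the outcome, as a careful person would: the job done as asked, in the order asked, and still so for the second after the job is handed in, with the robot touching nothing.
It also fails if it takes over 67 s, if anything falls off the work surface, if the arm or the gripper's body presses on something with over 40 N, if the wrist force passes 120 N, or if a joint passes its speed limit or range.

## Working session

There is one attempt and no reset: what is moved stays moved. The work goes in short steps, Python scripts to look and compute and a tool call to move; the robot and the scene stay as the last step left them, time stands still between calls to the robot, and variables do not carry over. Pictures are saved under pics/ and viewed, and the job is handed in when it is done.

Besides the shell and the picture viewer there is one more tool, called after "Request:" as name([rows], argument=value, ...), one row to a line, values as JSON. apply_moves: Moves the arm, as the interface text tells. Its arguments: {"type":"object","properties":{"targets":{"type":"array","items":{"type":"object","properties":{"x":{"type":"number"},"y":{"type":"number"},"z":{"type":"number"},"spin":{"type":"number"},"grip":{"type":"number"}}}},"grip_force":{"type":"number"}},"required":["targets"]}

```bash
ls; mkdir -p pics
cat > h.py <<'E'
import numpy as np,cv2
from scipy.spatial.transform import Rotation as R
from bench import monitor,optics,job,robot
def save(n,im): cv2.imwrite('pics/'+n+'.png',im[:,:,::-1])
E
python3 - <<'E'
from h import *
s=monitor.observe()
print({k:np.round(v,4) for k,v in s.items()})
for n in ["scene","top","wrist"]:
    print(n,optics.camera_params(n)); save(n+'0',optics.get_image(n))
print(R.from_rotvec(s['eef_rot']).as_matrix().round(3))
E
```

```text
pics
{'clock': np.float64(0.0), 'q': array([ 1.1143,  0.6002, -0.0025,  1.6001,  0.0018,  0.9429, -0.0798]), 'joint_vel': array([-0.0008,  0.0009,  0.0014,  0.0017, -0.0005, -0.0004,  0.0011]), 'effort': array([ 4.00000e-04, -7.76449e+01,  1.56440e+00, -2.58010e+01,
        1.23000e-02,  9.00000e-03,  0.00000e+00]), 'ee_pos': array([ 0.2686, -0.6729,  0.2494]), 'eef_rot': array([-1.3645,  0.926 , -0.9237]), 'wrist_force': array([-0.9991, -0.0833,  0.5874]), 'moment': array([-0.0174, -0.0149,  0.0346]), 'grip_width': np.float64(0.0854)}
scene {'fx': 372.4959209108121, 'fy': 372.4959209108121, 'cx': 320.1795771605887, 'cy': 203.292620213053, 'position': array([1.1073022 , 0.42562044, 1.08098506]), 'attitude': array([0.36919924, 0.72188334, 2.04514316])}
top {'fx': 454.24170482323507, 'fy': 454.24170482323507, 'cx': 323.362721386414, 'cy': 201.73616489400032, 'position': array([0.3917775 , 0.0342641 , 1.24944716]), 'attitude': array([ 0.05553422, -0.05529859, -1.54851538])}
wrist {'fx': 311.4829328729428, 'fy': 311.4829328729428, 'cx': 317.22026301326486, 'cy': 199.63763668987843, 'mount': array([[ 9.99999586e-01,  7.84581463e-04, -4.61740230e-04,
        -1.29860448e-03],
       [-6.79719796e-04,  3.06073016e-01, -9.52007798e-01,
        -1.24203371e-01],
       [-6.05601446e-04,  9.52007717e-01,  3.06073422e-01,
         7.82057286e-02],
       [ 0.00000000e+00,  0.00000000e+00,  0.00000000e+00,
         1.00000000e+00]])}
[[ 0.371 -0.001  0.929]
 [-0.929  0.001  0.371]
 [-0.002 -1.    -0.   ]]
```

View pics/scene0.png

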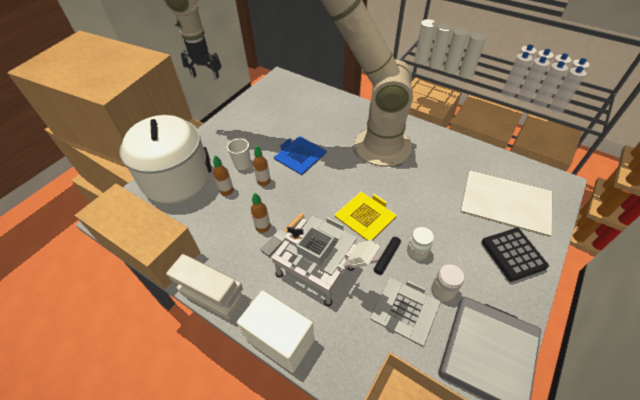

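View pics/top0.png

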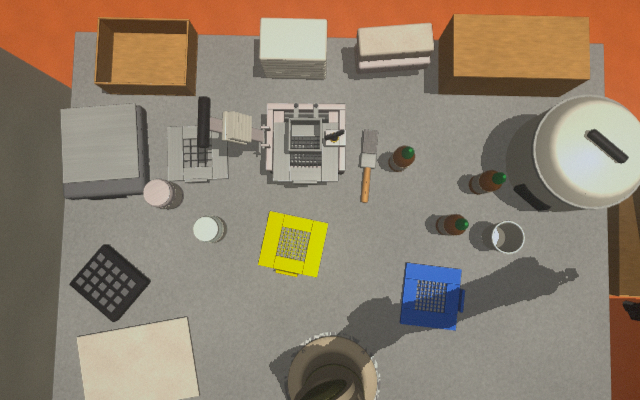

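View pics/wrist0.png

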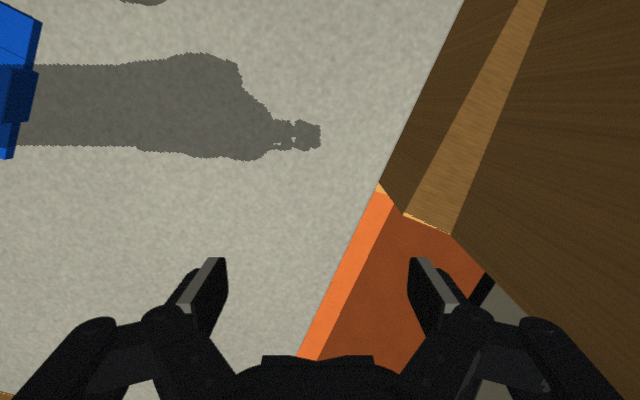

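The chopper is at about (305,145) in the top view, with a grey steel cassette in its rails. The yellow one (293,244), the blue one (431,296) and the loose grey spare (197,153) are look-alikes. I'll enlarge the chopper to confirm.

Run:
```python
from h import *
im=cv2.imread('pics/top0.png')[90:200,240:400]
cv2.imwrite('pics/top0c.png',cv2.resize(im,None,fx=5,fy=5,interpolation=cv2.INTER_CUBIC))
im=cv2.imread('pics/scene0.png')[190:310,250:410]
cv2.imwrite('pics/scene0c.png',cv2.resize(im,None,fx=5,fy=5,interpolation=cv2.INTER_CUBIC))
```

```text
(no output)
```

View pics/top0c.png

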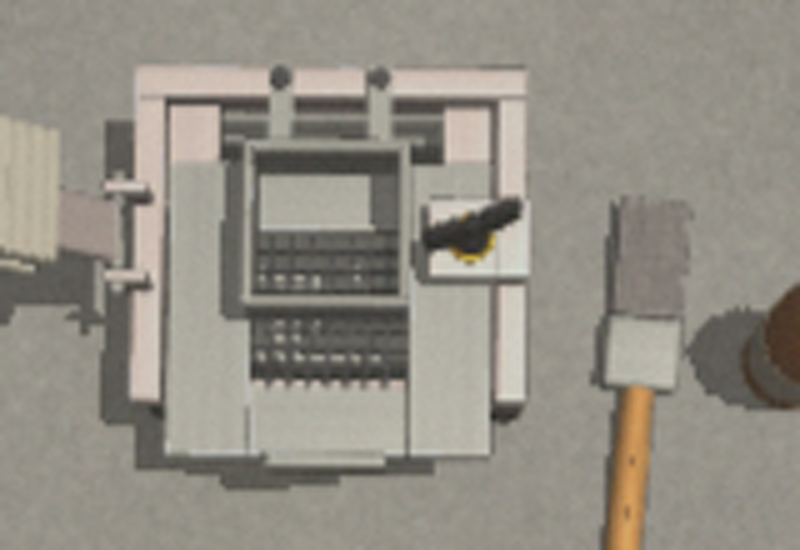

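View pics/scene0c.png

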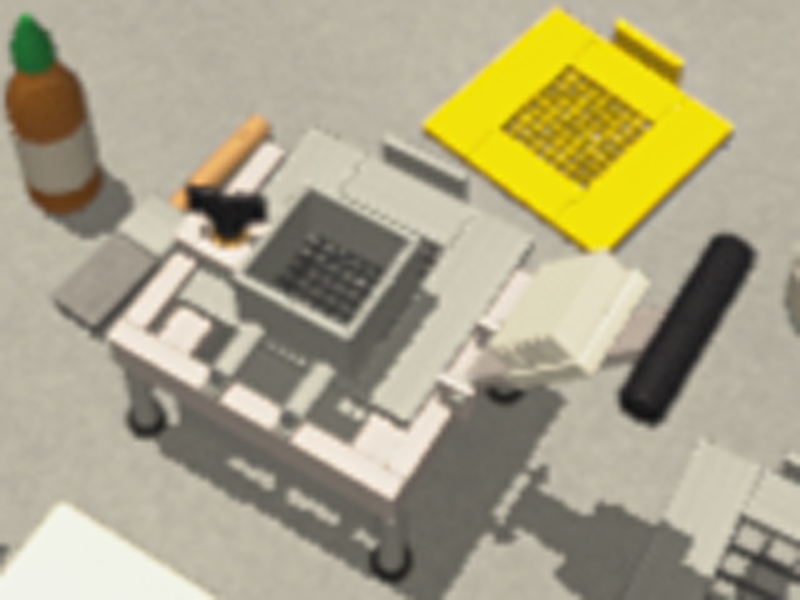

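The cassette to push is the grey one inside the rails, with its lip in the crop at (325,460), i.e. full image (305,182). The black wing screw is at crop (470,225), i.e. (334,135). The spare lies loose, and the blue and yellow ones are excluded.

```bash
cat >> h.py <<'E'
P={n:optics.camera_params(n) for n in ("scene","top","wrist")}
def campose(n,s=None):
    if n!='wrist': return np.array(P[n]['position']),R.from_rotvec(P[n]['attitude']).as_matrix()
    M=P[n]['mount'];Rt=R.from_rotvec(s['eef_rot']).as_matrix()
    return s['ee_pos']+Rt@M[:3,3],Rt@M[:3,:3]
def ray(n,uv,s=None):
    p=P[n];o,A=campose(n,s)
    d=A@np.array([(uv[0]-p['cx'])/p['fx'],-(uv[1]-p['cy'])/p['fy'],-1]);return o,d/np.linalg.norm(d)
def plane(n,uv,z,s=None):
    o,d=ray(n,uv,s);return o+d*(z-o[2])/d[2]
def tri(rays):
    A=sum(np.eye(3)-np.outer(d,d) for o,d in rays);b=sum((np.eye(3)-np.outer(d,d))@o for o,d in rays)
    x=np.linalg.solve(A,b);return x,[1e3*np.linalg.norm(np.cross(x-o,d)) for o,d in rays]
def proj(n,X,s=None):
    p=P[n];o,A=campose(n,s);c=A.T@(np.asarray(X)-o);return p['cx']-p['fx']*c[0]/c[2],p['cy']+p['fy']*c[1]/c[2]
E
python3 - <<'E'
from h import *
T=lambda x,y:(240+x/5-.4,90+y/5-.4)
S=lambda x,y:(250+x/5-.4,190+y/5-.4)
pairs={'c++':((243,140),(347,340)),'c+-':((410,140),(243,270)),'c-+':((243,305),(418,240)),'c--':((408,305),(313,190)),
'lip+':((265,462),(467,182)),'lip-':((385,462),(385,137)),'wing':((472,226),(228,200)),'bk+':((135,66),(400,490)),'bk-':((527,66),(115,330))}
C={}
for k,(t,c) in pairs.items():
    x,e=tri([ray('top',T(*t)),ray('scene',S(*c))]);C[k]=x;print(k,x.round(4),np.round(e,1), plane('top',T(*t),.167)[:2].round(4))
c=np.mean([C[k] for k in C if k[0]=='c'],0);print('center',c)
for a,b in (('c-+','c++'),('c--','c+-'),('c+-','c++'),('c--','c-+'),('lip-','lip+'),('bk-','bk+')):
    d=C[b]-C[a];print(a,b,np.linalg.norm(d),np.degrees(np.arctan2(d[1],d[0])))
E
```

```text
c++ [0.6723 0.1231 0.1653] [2.1 2.1] [0.6708 0.1248]
c+- [0.6704 0.0457 0.171 ] [2.1 2.1] [0.6725 0.0439]
c-+ [0.5922 0.1209 0.162 ] [2.4 2.4] [0.5901 0.1226]
c-- [0.5935 0.0438 0.1559] [0.7 0.7] [0.5918 0.0431]
lip+ [0.5197 0.1115 0.1262] [1.6 1.6] [0.5143 0.11  ]
lip- [0.5205 0.0517 0.131 ] [1.6 1.6] [0.5156 0.0525]
wing [0.6318 0.0118 0.1672] [1.5 1.5] [0.631  0.0131]
bk+ [0.7182 0.1842 0.1246] [0.5 0.5] [0.7061 0.1781]
bk- [ 0.7221 -0.0129  0.1244] [1.2 1.2] [ 0.7102 -0.012 ]
center [0.63208275 0.08339913 0.16354755]
c-+ c++ 0.0802142476341484 1.57733825297626
c-- c+- 0.07838547731081967 1.392049903277615
c+- c++ 0.07764419275021184 88.59120394623928
c-- c-+ 0.07732429307494058 90.99220165984948
lip- lip+ 0.059996894665214684 90.77565387904896
bk- bk+ 0.1970814813109604 91.14182439639643
```

Request:
apply_moves([
  {"x": -38.5, "y": -20, "z": 31.2, "grip": 85},
  {"x": -38.5, "y": -20, "z": 31.2},
  {"x": -38.5, "y": -20, "z": 31.2},
  {"x": -38.5, "y": -20, "z": 31.2},
  {"x": -38.5, "z": 31.2},
  {"x": -38.5, "z": 31.2},
  {"x": -38.5, "z": 31.2},
  {"x": -38.5, "z": 31.2},
  {"x": -38.5, "z": 31.2},
  {"x": -38.5, "z": 31.2},
  {"x": -38.5, "z": 31.2},
  {"x": -38.5, "z": 31.2},
  {"x": -38.5, "z": 31.2},
  {"x": -38.5, "z": 31.2},
  {"x": -38.5, "z": 31.2},
  {"x": -38.5, "z": 31.2},
])

```text
validation failed for argument at $.ta...
```

Request:
apply_moves([
  {"spin": -10.5},
  {"spin": -10.5},
  {"spin": -10.5},
  {"spin": -10.5},
  {"spin": -10.5},
  {"spin": -10.5},
  {"spin": -10.5},
  {"spin": -10.5},
  {"spin": -10.5},
  {"spin": -10.5},
  {"spin": -10.5},
  {"spin": -10.5},
  {"spin": -10.5},
  {"spin": -10.5},
  {"spin": -10.5},
  {"grip": 85},
])

```text
validation failed for argument at $.ta...
```

Run:
```python
from h import *
import pickle
s=monitor.observe();im=optics.get_image('wrist');save('w1',im);pickle.dump(s,open('w1.pkl','wb'))
print(s['clock'],s['ee_pos'],s['q'].round(3));print(R.from_rotvec(s['eef_rot']).as_matrix().round(4), s['wrist_force'],s['moment'])
```

```text
0.15 [ 0.26867768 -0.67302831  0.24961824] [ 1.114  0.6   -0.003  1.6    0.002  0.943 -0.08 ]
[[ 3.708e-01 -5.000e-04  9.287e-01]
 [-9.287e-01  1.000e-03  3.708e-01]
 [-1.200e-03 -1.000e+00 -1.000e-04]] [ 0.33981045  0.02440317 -1.11621908] [-0.00638678 -0.01902677  0.04115748]
```

View pics/w1.png

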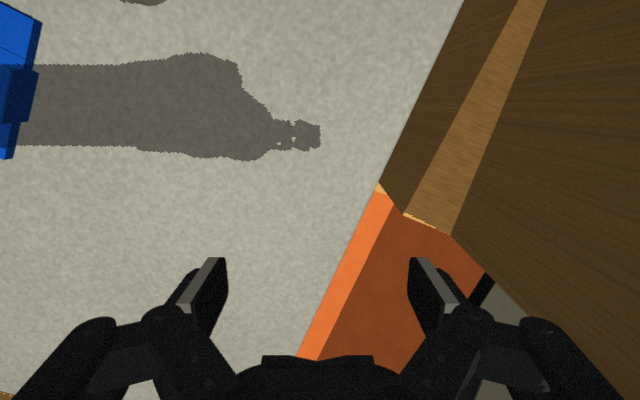

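Every key is probably required in each row.

Request:
apply_moves([
  {"x": -38.5, "y": -20, "z": 31.2, "spin": 0, "grip": 85},
  {"x": -38.5, "y": -20, "z": 31.2, "spin": 0, "grip": 85},
  {"x": -38.5, "y": -20, "z": 31.2, "spin": 0, "grip": 85},
  {"x": -38.5, "y": -20, "z": 31.2, "spin": 0, "grip": 85},
  {"x": -38.5, "y": 0, "z": 31.2, "spin": 0, "grip": 85},
  {"x": -38.5, "y": 0, "z": 31.2, "spin": 0, "grip": 85},
  {"x": -38.5, "y": 0, "z": 31.2, "spin": 0, "grip": 85},
  {"x": -38.5, "y": 0, "z": 31.2, "spin": 0, "grip": 85},
  {"x": -38.5, "y": 0, "z": 31.2, "spin": 0, "grip": 85},
  {"x": -38.5, "y": 0, "z": 31.2, "spin": 0, "grip": 85},
  {"x": -38.5, "y": 0, "z": 31.2, "spin": 0, "grip": 85},
  {"x": -38.5, "y": 0, "z": 31.2, "spin": 0, "grip": 85},
  {"x": -38.5, "y": 0, "z": 31.2, "spin": 0, "grip": 85},
  {"x": -38.5, "y": 0, "z": 31.2, "spin": 0, "grip": 85},
  {"x": -38.5, "y": 0, "z": 31.2, "spin": 0, "grip": 85},
  {"x": -38.5, "y": 0, "z": 31.2, "spin": 0, "grip": 85},
])

```text
clock: 2.2
ee_pos: [0.5043, 0.0853, 0.3303]
eef_rot: [-1.365, 0.925, -0.925]
wrist_force: [0.7, -0.1, -0.1]
grip_width: 0.0851
```

Request:
apply_moves([
  {"x": 0, "y": 0, "z": 0, "spin": -10.5, "grip": 85},
  {"x": 0, "y": 0, "z": 0, "spin": -10.5, "grip": 85},
  {"x": 0, "y": 0, "z": 0, "spin": -10.5, "grip": 85},
  {"x": 0, "y": 0, "z": 0, "spin": -10.5, "grip": 85},
  {"x": 0, "y": 0, "z": 0, "spin": -10.5, "grip": 85},
  {"x": 0, "y": 0, "z": 0, "spin": -10.5, "grip": 85},
  {"x": 0, "y": 0, "z": 0, "spin": -10.5, "grip": 85},
  {"x": 0, "y": 0, "z": 0, "spin": -10.5, "grip": 85},
  {"x": 0, "y": 0, "z": 0, "spin": -10.5, "grip": 85},
  {"x": 0, "y": 0, "z": 0, "spin": -10.5, "grip": 85},
  {"x": 0, "y": 0, "z": 0, "spin": -10.5, "grip": 85},
  {"x": 0, "y": 0, "z": 0, "spin": -10.5, "grip": 85},
  {"x": 0, "y": 0, "z": 0, "spin": -10.5, "grip": 85},
  {"x": 0, "y": 0, "z": 0, "spin": -10.5, "grip": 85},
  {"x": 0, "y": 0, "z": 0, "spin": -10.5, "grip": 85},
  {"x": 0, "y": 0, "z": 0, "spin": 0, "grip": 85},
])

```text
clock: 4.2
ee_pos: [0.504, 0.0836, 0.33]
eef_rot: [-1.215, -1.198, 1.199]
wrist_force: [-0.5, -0.4, -0.1]
grip_width: 0.085
```

Run:
```python
from h import *
import pickle
s=monitor.observe();im=optics.get_image('wrist');save('w2',im);pickle.dump(s,open('w2.pkl','wb'))
print(s['clock'],s['ee_pos'],s['q'].round(3));print(R.from_rotvec(s['eef_rot']).as_matrix().round(4), s['wrist_force'],s['moment'])
```

```text
4.2 [0.50396736 0.08356186 0.33004284] [ 0.432  0.375 -0.941  1.947  0.36   0.997  0.88 ]
[[ 1.440e-02 -6.000e-04 -9.999e-01]
 [ 9.999e-01  3.000e-04  1.440e-02]
 [ 3.000e-04 -1.000e+00  6.000e-04]] [-0.46036101 -0.42320336 -0.08403314] [0.0011877  0.04344219 0.02470655]
```

View pics/w2.png

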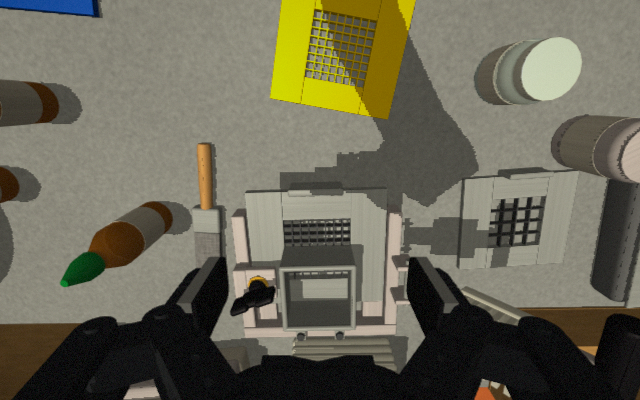

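The wrist view shows the chopper, with the lip at (315,190), the collar at (318,295) and the wing at (255,297). I'll enlarge it to measure.

Run:
```python
import cv2
im=cv2.imread('pics/w2.png')[175:345,220:420]
cv2.imwrite('pics/w2c.png',cv2.resize(im,None,fx=4,fy=4,interpolation=cv2.INTER_CUBIC)[:600])
```

```text
(no output)
```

View pics/w2c.png

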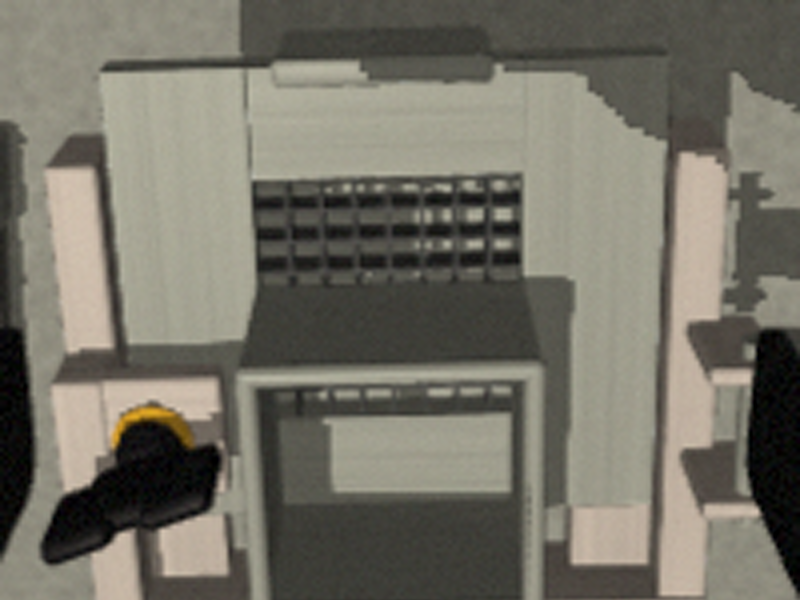

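Run:
```python
from h import *
import pickle
s=pickle.load(open('w2.pkl','rb'))
W=lambda x,y:(220+x/4-.4,175+y/4-.4)
T=lambda x,y:(240+x/5-.4,90+y/5-.4)
for k,uv,z in (('lip-',(273,62),.134),('lip+',(497,55),.134),('cas-',(103,65),.112),('cas+',(667,50),.112),('col-',(238,368),.167),('col+',(545,361),.167),('wingc',(132,492),.178),('wing tip R',(215,460),.178),('wing tip L',(48,545),.178)):
    print(k,plane('wrist',W(*uv),z,s).round(4))
for k,a,b in (('lip-',(273,62),(385,463)),('lip+',(497,55),(265,463)),('col-',(238,368),(408,305)),('col+',(545,361),(243,305)),('wing',(132,492),(472,226))):
    x,e=tri([ray('wrist',W(*a),s),ray('top',T(*b))]);print(k,x.round(4),np.round(e,1))
```

```text
lip- [0.5165 0.0529 0.134 ]
lip+ [0.5154 0.1127 0.134 ]
cas- [0.5229 0.002  0.112 ]
cas+ [0.5209 0.1629 0.112 ]
col- [0.5896 0.0436 0.167 ]
col+ [0.5887 0.1233 0.167 ]
wingc [0.6191 0.0159 0.178 ]
wing tip R [0.6098 0.0379 0.178 ]
wing tip L [ 0.635  -0.0075  0.178 ]
lip- [0.5194 0.0526 0.1253] [0.7 0.7]
lip+ [0.5189 0.1134 0.1218] [0.3 0.3]
col- [0.5927 0.043  0.1617] [0.2 0.2]
col+ [0.5906 0.1233 0.1637] [0.4 0.4]
wing [0.6321 0.0121 0.16  ] [0.9 0.9]
```

Request:
apply_moves([
  {"x": 0, "y": 0, "z": 15, "spin": -2, "grip": 0},
  {"x": 0, "y": 0, "z": 15, "spin": 0, "grip": 0},
  {"x": 0, "y": 40, "z": 0, "spin": 0, "grip": 0},
  {"x": 0, "y": 40, "z": 0, "spin": 0, "grip": 0},
  {"x": 0, "y": 40, "z": 0, "spin": 0, "grip": 0},
  {"x": 0, "y": 40, "z": 0, "spin": 0, "grip": 0},
  {"x": 0, "y": 30, "z": 0, "spin": 0, "grip": 0},
  {"x": 0, "y": 9, "z": 0, "spin": 0, "grip": 0},
  {"x": 0, "y": 0, "z": 0, "spin": 0, "grip": 0},
])

```text
clock: 5.38
ee_pos: [0.4737, 0.0839, 0.1317]
eef_rot: [-1.199, -1.225, 1.226]
wrist_force: [0.5, -1.0, -0.3]
grip_width: -0.0003
```

```bash
cat > st.py <<'E'
from h import *
import pickle,sys
s=monitor.observe()
print(s['clock'],s['ee_pos'].round(4),'F',s['wrist_force'].round(2),'M',s['moment'].round(3),'grip',round(float(s['grip_width']),4))
A=R.from_rotvec(s['eef_rot']).as_matrix();print('jaw deg',np.degrees(np.arctan2(A[1,0],A[0,0])).round(2),'tilt',A[:2,1].round(4),'q',s['q'].round(3))
for a in sys.argv[1:]:
    n,f=a.split(':');save(f,optics.get_image(n));pickle.dump(s,open(f+'.pkl','wb'))
E
python3 st.py wrist:w3 top:t3
python3 - <<'E'
import cv2
im=cv2.imread('pics/t3.png')[90:200,240:400]
cv2.imwrite('pics/t3c.png',cv2.resize(im,None,fx=5,fy=5,interpolation=cv2.INTER_CUBIC))
E
```

```text
5.375 [0.4737 0.0839 0.1317] F [ 0.51 -1.03 -0.26] M [-0.013 -0.005 -0.046] grip -0.0003
jaw deg 91.27 tilt [-0.0001 -0.0001] q [ 0.199  0.589 -0.7    2.224  0.727  0.568  0.538]
```

View pics/w3.png

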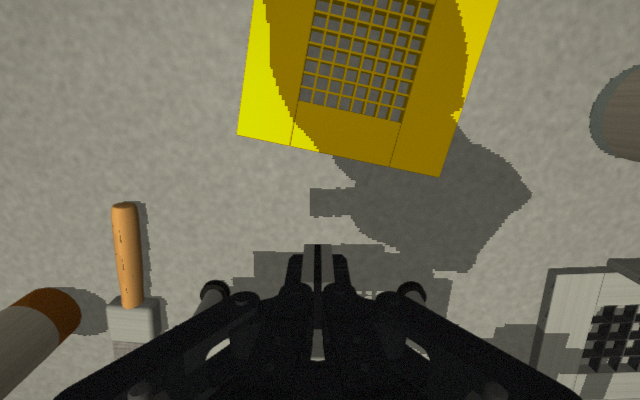

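View pics/t3c.png

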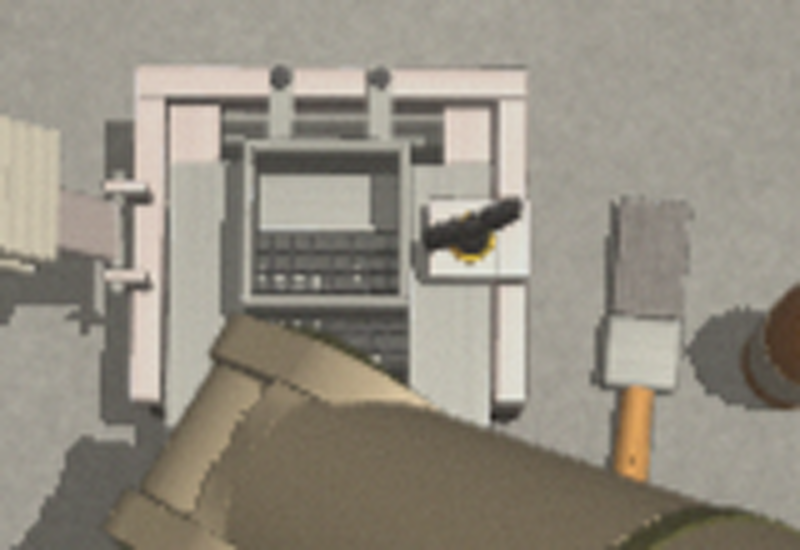

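Nothing has been touched yet. I'll approach the lip; contact is expected near TCP x = 0.506.

Request:
apply_moves([
  {"x": 0, "y": 0, "z": -8, "spin": 0, "grip": 0},
  {"x": 0, "y": 0, "z": -8, "spin": 0, "grip": 0},
  {"x": 0, "y": 0, "z": -4, "spin": 0, "grip": 0},
  {"x": 0, "y": 0, "z": -3, "spin": 0, "grip": 0},
  {"x": 0, "y": 0, "z": -2, "spin": 0, "grip": 0},
  {"x": 0, "y": 0, "z": -2, "spin": 0, "grip": 0},
])

```text
clock: 6.22
ee_pos: [0.501, 0.0843, 0.1312]
eef_rot: [-1.198, -1.225, 1.226]
wrist_force: [0.5, -0.1, -0.6]
grip_width: -0.0001
```

Request:
apply_moves([
  {"x": 0, "y": 0, "z": -2, "spin": 0, "grip": 0},
  {"x": 0, "y": 0, "z": -2, "spin": 0, "grip": 0},
  {"x": 0, "y": 0, "z": -2, "spin": 0, "grip": 0},
])

```text
clock: 6.6
ee_pos: [0.5061, 0.0843, 0.1312]
eef_rot: [-1.198, -1.224, 1.227]
wrist_force: [-5.3, -0.2, 4.8]
grip_width: -0.0002
```

Request:
apply_moves([
  {"x": 0, "y": 0, "z": -2, "spin": 0, "grip": 0},
  {"x": 0, "y": 0, "z": -2, "spin": 0, "grip": 0},
])

```text
clock: 6.85
ee_pos: [0.5099, 0.0844, 0.1312]
eef_rot: [-1.198, -1.224, 1.227]
wrist_force: [-4.9, -0.6, 3.6]
grip_width: -0.0004
```

Contact came where expected, and the cassette slides at about 5 N.

Request:
apply_moves([
  {"x": 0, "y": 0, "z": -2, "spin": 0, "grip": 0},
  {"x": 0, "y": 0, "z": -2, "spin": 0, "grip": 0},
  {"x": 0, "y": 0, "z": -2, "spin": 0, "grip": 0},
  {"x": 0, "y": 0, "z": -2, "spin": 0, "grip": 0},
  {"x": 0, "y": 0, "z": -2, "spin": 0, "grip": 0},
  {"x": 0, "y": 0, "z": -2, "spin": 0, "grip": 0},
  {"x": 0, "y": 0, "z": -2, "spin": 0, "grip": 0},
])

```text
clock: 7.72
ee_pos: [0.5239, 0.0847, 0.1312]
eef_rot: [-1.198, -1.224, 1.227]
wrist_force: [-5.0, 0.2, 4.1]
grip_width: 0.0001
```

Request:
apply_moves([
  {"x": 0, "y": 0, "z": -1.5, "spin": 0, "grip": 0},
  {"x": 0, "y": 0, "z": -1.5, "spin": 0, "grip": 0},
  {"x": 0, "y": 0, "z": -1, "spin": 0, "grip": 0},
])

```text
clock: 8.1
ee_pos: [0.5278, 0.0848, 0.1312]
eef_rot: [-1.198, -1.224, 1.227]
wrist_force: [-4.9, -1.2, 4.4]
grip_width: 0.0001
```

Request:
apply_moves([
  {"x": 0, "y": 0, "z": -1, "spin": 0, "grip": 0},
  {"x": 0, "y": 0, "z": -1, "spin": 0, "grip": 0},
  {"x": 0, "y": 0, "z": -1, "spin": 0, "grip": 0},
])

```text
clock: 8.48
ee_pos: [0.5308, 0.0848, 0.1312]
eef_rot: [-1.198, -1.224, 1.227]
wrist_force: [-5.3, -0.7, 4.7]
grip_width: 0.0001
```

Request:
apply_moves([
  {"x": 0, "y": 0, "z": -1, "spin": 0, "grip": 0},
  {"x": 0, "y": 0, "z": -1, "spin": 0, "grip": 0},
])

```text
clock: 8.72
ee_pos: [0.5328, 0.0849, 0.1312]
eef_rot: [-1.198, -1.224, 1.227]
wrist_force: [-4.6, -0.2, 4.1]
grip_width: -0.0003
```

Request:
apply_moves([
  {"x": 0, "y": 0, "z": -1, "spin": 0, "grip": 0},
])

```text
clock: 8.85
ee_pos: [0.5338, 0.0849, 0.1312]
eef_rot: [-1.198, -1.224, 1.227]
wrist_force: [-4.7, 0.4, 3.6]
grip_width: -0.0003
```

Request:
apply_moves([
  {"x": 0, "y": 0, "z": -1, "spin": 0, "grip": 0},
])

```text
clock: 8.98
ee_pos: [0.5348, 0.0849, 0.1312]
eef_rot: [-1.198, -1.224, 1.227]
wrist_force: [-3.8, -0.2, 4.6]
grip_width: -0.0004
```

Request:
apply_moves([
  {"x": 0, "y": 0, "z": -0.8, "spin": 0, "grip": 0},
])

```text
clock: 9.1
ee_pos: [0.5356, 0.0849, 0.1312]
eef_rot: [-1.198, -1.224, 1.227]
wrist_force: [-5.6, 0.2, 4.6]
grip_width: -0.0001
```

Request:
apply_moves([
  {"x": 0, "y": 0, "z": -0.8, "spin": 0, "grip": 0},
])

```text
clock: 9.22
ee_pos: [0.5364, 0.085, 0.1312]
eef_rot: [-1.198, -1.224, 1.227]
wrist_force: [-4.8, -0.6, 4.0]
grip_width: -0.0004
```

Request:
apply_moves([
  {"x": 0, "y": 0, "z": -0.8, "spin": 0, "grip": 0},
])

```text
clock: 9.35
ee_pos: [0.5372, 0.085, 0.1311]
eef_rot: [-1.198, -1.224, 1.227]
wrist_force: [-5.8, 0.6, 4.3]
grip_width: -0.0003
```

Request:
apply_moves([
  {"x": 0, "y": 0, "z": -0.8, "spin": 0, "grip": 0},
])

```text
clock: 9.48
ee_pos: [0.5377, 0.085, 0.1311]
eef_rot: [-1.197, -1.223, 1.228]
wrist_force: [-8.2, 1.1, 6.2]
grip_width: -0.0002
```

Request:
apply_moves([
  {"x": 0, "y": 0, "z": -0.6, "spin": 0, "grip": 0},
])

```text
clock: 9.6
ee_pos: [0.5377, 0.085, 0.1311]
eef_rot: [-1.197, -1.223, 1.228]
wrist_force: [-10.0, 0.1, 8.3]
grip_width: -0.0001
```

Request:
apply_moves([
  {"x": 0, "y": 0, "z": -0.6, "spin": 0, "grip": 0},
])

```text
clock: 9.72
ee_pos: [0.5377, 0.0849, 0.1311]
eef_rot: [-1.197, -1.222, 1.229]
wrist_force: [-11.6, 0.5, 7.9]
grip_width: 0.0003
```

Request:
apply_moves([
  {"x": 0, "y": 0, "z": -1, "spin": 0, "grip": 0},
  {"x": 0, "y": 0, "z": 0, "spin": 0, "grip": 0},
])

```text
clock: 9.98
ee_pos: [0.5378, 0.0849, 0.131]
eef_rot: [-1.196, -1.221, 1.231]
wrist_force: [-14.2, 0.1, 10.9]
grip_width: -0.0
```

```bash
python3 st.py wrist:w4
```

```text
9.975 [0.5378 0.0849 0.131 ] F [-14.18   0.05  10.94] M [-0.064  2.837 -0.009] grip -0.0
jaw deg 91.32 tilt [-0.0058 -0.0023] q [ 0.222  0.652 -0.713  2.081  0.696  0.667  0.63 ]
```

It has stopped dead against the stop at 14 N. I'll back off, rise and check.

Request:
apply_moves([
  {"x": 0, "y": 0, "z": 5, "spin": 0, "grip": 0},
  {"x": 0, "y": 0, "z": 15, "spin": 0, "grip": 0},
  {"x": 0, "y": 0, "z": 20, "spin": 0, "grip": 0},
  {"x": 0, "y": -40, "z": 0, "spin": 0, "grip": 0},
  {"x": 0, "y": -50, "z": 0, "spin": 0, "grip": 0},
  {"x": 0, "y": -50, "z": 0, "spin": 0, "grip": 40},
  {"x": 0, "y": -50, "z": 0, "spin": 0, "grip": 40},
  {"x": 0, "y": 0, "z": 0, "spin": 0, "grip": 40},
  {"x": 0, "y": 0, "z": 0, "spin": 0, "grip": 40},
])

```text
clock: 11.15
ee_pos: [0.5008, 0.0838, 0.3209]
eef_rot: [-1.2, -1.225, 1.226]
wrist_force: [-0.0, -0.2, 0.3]
grip_width: 0.0395
```

```bash
python3 st.py wrist:w5;python3 - <<'E'
import cv2
im=cv2.imread('pics/w5.png')[170:370,190:440]
cv2.imwrite('pics/w5c.png',cv2.resize(im,None,fx=3,fy=3,interpolation=cv2.INTER_CUBIC)[:600])
E
```

```text
11.15 [0.5008 0.0838 0.3209] F [-0.02 -0.18  0.31] M [ 0.023 -0.014  0.005] grip 0.0395
jaw deg 91.23 tilt [ 0.0001 -0.0011] q [ 0.433  0.384 -0.95   1.966  0.377  0.979  0.895]
```

View pics/w5c.png

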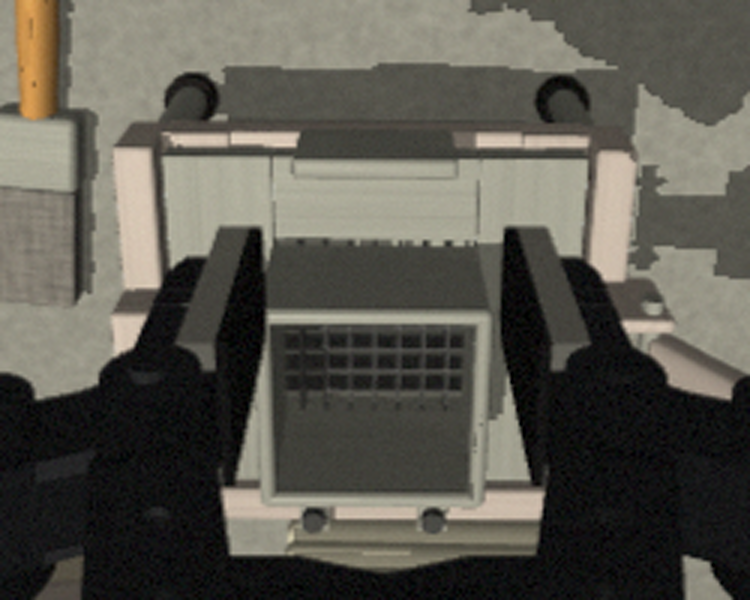

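The cassette looks home. Now I'll hover over the wing with the jaws turned across its blade, about 29° world.

Request:
apply_moves([
  {"x": -15, "y": 0, "z": -26, "spin": 0, "grip": 40},
  {"x": -15, "y": 0, "z": -26, "spin": 0, "grip": 40},
  {"x": -15, "y": 0, "z": -26, "spin": 0, "grip": 40},
  {"x": -15, "y": 0, "z": -26, "spin": 0, "grip": 40},
  {"x": -14, "y": 0, "z": -26.5, "spin": 0, "grip": 40},
  {"x": 0, "y": 10, "z": 0, "spin": 10.3, "grip": 40},
  {"x": 0, "y": 10, "z": 0, "spin": 10.3, "grip": 40},
  {"x": 0, "y": 10, "z": 0, "spin": 10.3, "grip": 40},
  {"x": 0, "y": 10, "z": 0, "spin": 10.3, "grip": 40},
  {"x": 0, "y": 10, "z": 0, "spin": 10.3, "grip": 40},
  {"x": 0, "y": 10, "z": 0, "spin": 10.3, "grip": 40},
  {"x": 0, "y": 0, "z": 0, "spin": 0, "grip": 40},
])

```text
clock: 12.7
ee_pos: [0.6325, 0.0134, 0.2592]
eef_rot: [-1.533, -0.402, 0.408]
wrist_force: [0.3, -0.6, -0.2]
grip_width: 0.0401
```

```bash
python3 st.py wrist:w6
```

```text
12.7 [0.6325 0.0134 0.2592] F [ 0.29 -0.56 -0.17] M [-0.016 -0.034  0.014] grip 0.0401
jaw deg 29.58 tilt [-0.0036 -0.0008] q [ 0.261  0.533 -0.559  1.785  0.344  0.926  0.07 ]
```

View pics/w6.png

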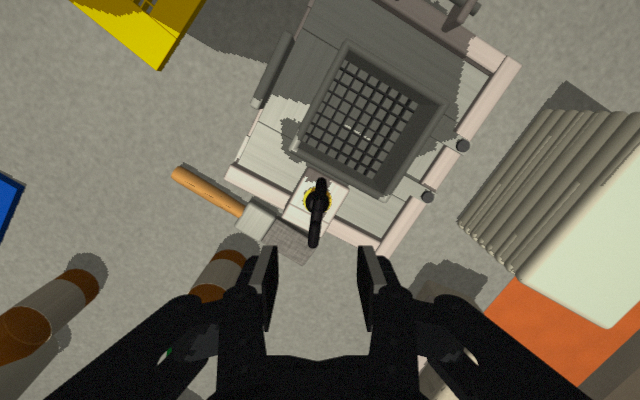

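Run:
```python
import cv2
im=cv2.imread('pics/w6.png')[160:270,260:380]
cv2.imwrite('pics/w6c.png',cv2.resize(im,None,fx=5,fy=5,interpolation=cv2.INTER_CUBIC))
```

```text
(no output)
```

View pics/w6c.png

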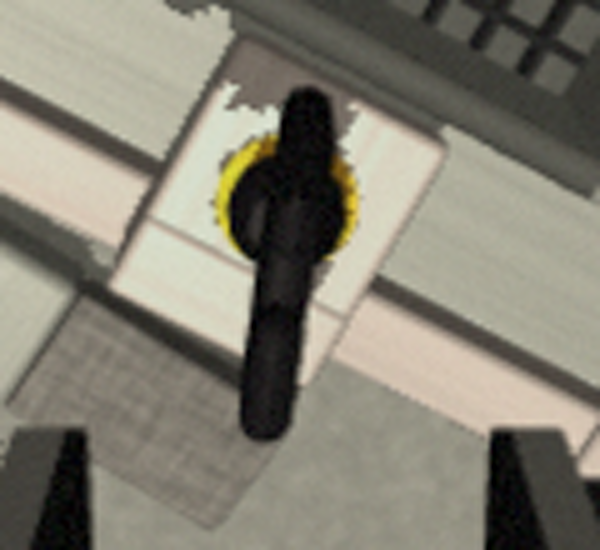

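Run:
```python
from h import *
import pickle
s6=pickle.load(open('w6.pkl','rb'));s2=pickle.load(open('w2.pkl','rb'))
W6=lambda x,y:(260+x/5-.4,160+y/5-.4)
W2=lambda x,y:(220+x/4-.4,175+y/4-.4)
T=lambda x,y:(240+x/5-.4,90+y/5-.4)
a=plane('wrist',W6(307,98),.178,s6);b=plane('wrist',W6(266,425),.178,s6)
print(a,b,(a+b)/2,np.linalg.norm(a-b),np.degrees(np.arctan2((a-b)[1],(a-b)[0])))
for p6,p2,t in (((307,90),(215,460),(425,243)),((266,435),(48,545),(520,210))):
    x,e=tri([ray('wrist',W6(*p6),s6),ray('wrist',W2(*p2),s2)]);print(x.round(4),np.round(e,1))
    x,e=tri([ray('wrist',W6(*p6),s6),ray('top',T(*t))]);print(' t',x.round(4),np.round(e,1))
# hub centre via yellow ring
x=plane('wrist',W6(288,203),.145,s6);print('ring',x)
```

```text
[0.62052685 0.0389601  0.178     ] [ 0.63958867 -0.00638276  0.178     ] [0.63005776 0.01628867 0.178     ] 0.0491866633404758 112.80153246273888
[0.6226 0.0346 0.1579] [1.2 1.2]
 t [0.623  0.0359 0.1601] [0.8 0.8]
[ 0.6427 -0.0123  0.1675] [0.1 0.1]
 t [ 0.6397 -0.0097  0.1732] [1.7 1.7]
ring [0.63077285 0.01534745 0.145     ]
```

Run:
```python
import cv2
im=cv2.imread('pics/w6.png')[30:210,270:460]
cv2.imwrite('pics/w6d.png',cv2.convertScaleAbs(cv2.resize(im,None,fx=3.3,fy=3.3,interpolation=cv2.INTER_CUBIC),alpha=1.6,beta=20))
```

```text
(no output)
```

View pics/w6d.png

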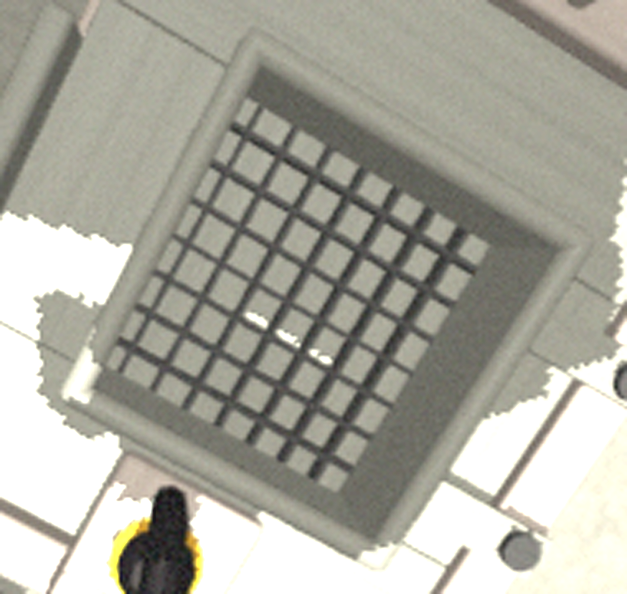

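Run:
```python
from h import *
import pickle
s=pickle.load(open('w6.pkl','rb'))
c=[plane('wrist',(270+x/3.3-.35,30+y/3.3-.35),.167,s) for x,y in ((65,392),(375,565),(590,242),(250,32))]
for p in c: print(p.round(4))
o=np.mean(c,0);d=(c[1]-c[0]+c[2]-c[3]);y=np.arctan2(d[1],d[0]);print(o,np.degrees(y))
print('axis',o[:2]+.071*np.array([np.sin(y),-np.cos(y)]))
```

```text
[0.592  0.0448 0.167 ]
[0.6695 0.045  0.167 ]
[0.6696 0.1234 0.167 ]
[0.5905 0.1224 0.167 ]
[0.63041542 0.08389178 0.167     ] 0.4362668468936396
axis [0.63095603 0.01289384]
```

The axis is at about (0.6315, 0.013) and the blade lies at 113° (wing ≈ -0.09 rad). I'll turn 6.5° more and descend with the jaws at 30 mm.

Request:
apply_moves([
  {"x": -1, "y": 25, "z": 0, "spin": 6.5, "grip": 30},
  {"x": 0, "y": 25, "z": 0, "spin": 0, "grip": 30},
  {"x": 0, "y": 15, "z": 0, "spin": 0, "grip": 30},
  {"x": 0, "y": 0, "z": 0, "spin": 0, "grip": 30},
])

```text
clock: 13.25
ee_pos: [0.6322, 0.0126, 0.1953]
eef_rot: [-1.547, -0.314, 0.317]
wrist_force: [0.2, -0.2, 1.0]
grip_width: 0.0303
```

```bash
python3 st.py wrist:w7
```

```text
13.25 [0.6322 0.0126 0.1953] F [ 0.15 -0.22  1.  ] M [-0.027 -0.018 -0.037] grip 0.0303
jaw deg 23.07 tilt [-0.0021  0.    ] q [ 0.218  0.594 -0.496  1.848  0.381  0.797 -0.074]
```

View pics/w7.png

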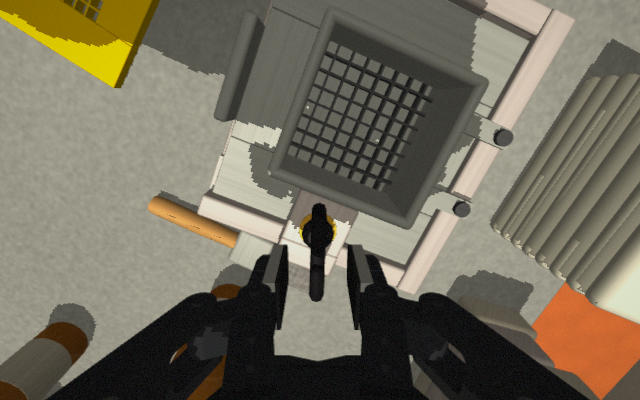

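The blade is centred between the pads (column 317, pads at 281 and 357). I'll descend and grip.

Request:
apply_moves([
  {"x": 0, "y": 12, "z": 0, "spin": 0, "grip": 30},
  {"x": 0, "y": 11, "z": 0, "spin": 0, "grip": 30},
  {"x": 0, "y": 0, "z": 0, "spin": 0, "grip": 30},
])

```text
clock: 13.68
ee_pos: [0.6321, 0.0126, 0.1723]
eef_rot: [-1.548, -0.313, 0.316]
wrist_force: [-0.6, -0.1, -0.2]
grip_width: 0.03
```

Request:
apply_moves([
  {"x": 0, "y": 0, "z": 0, "spin": 0, "grip": 15},
  {"x": 0, "y": 0, "z": 0, "spin": 0, "grip": 5},
  {"x": 0, "y": 0, "z": 0, "spin": 0, "grip": 5},
  {"x": 0, "y": 0, "z": 0, "spin": 0, "grip": 5},
], grip_force=60)

```text
clock: 14.18
ee_pos: [0.6325, 0.0126, 0.1736]
eef_rot: [-1.548, -0.314, 0.314]
wrist_force: [-3.8, -1.8, 5.3]
grip_width: 0.0068
```

```bash
python3 st.py wrist:w8
```

```text
14.175 [0.6325 0.0126 0.1736] F [-3.81 -1.79  5.27] M [-0.18   0.661 -0.12 ] grip 0.0068
jaw deg 22.96 tilt [ 0.     -0.0003] q [ 0.206  0.618 -0.48   1.866  0.402  0.754 -0.095]
```

View pics/w8.png

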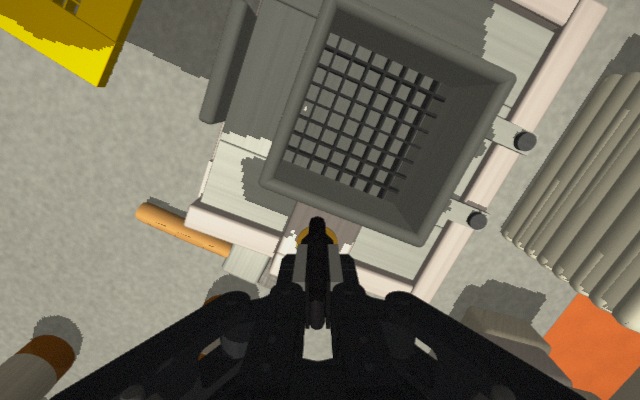

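Request:
apply_moves([
  {"x": 0, "y": -1.2, "z": 0, "spin": 0, "grip": 5},
  {"x": 0, "y": 0, "z": 0, "spin": 2, "grip": 5},
  {"x": 0, "y": 0.1, "z": 0, "spin": 2, "grip": 5},
  {"x": 0, "y": 0.1, "z": 0, "spin": 2, "grip": 5},
])

```text
clock: 14.72
ee_pos: [0.6325, 0.0126, 0.1736]
eef_rot: [-1.558, -0.23, 0.231]
wrist_force: [2.3, 0.0, -10.7]
grip_width: 0.0068
```

```bash
python3 st.py
```

```text
14.725 [0.6325 0.0126 0.1736] F [  2.34   0.05 -10.72] M [-0.098 -0.363  0.087] grip 0.0068
jaw deg 16.83 tilt [-0.0007 -0.    ] q [ 0.187  0.613 -0.451  1.867  0.378  0.747 -0.179]
```

Request:
apply_moves([
  {"x": 0, "y": 0.6, "z": 0, "spin": 0, "grip": 5},
  {"x": 0, "y": 0.1, "z": 0, "spin": 2, "grip": 5},
])

```text
clock: 14.98
ee_pos: [0.6325, 0.0126, 0.1735]
eef_rot: [-1.561, -0.204, 0.204]
wrist_force: [0.3, -0.3, -7.9]
grip_width: 0.0066
```

```bash
python3 st.py
```

```text
14.975 [0.6325 0.0126 0.1735] F [ 0.28 -0.28 -7.92] M [-0.126 -0.051  0.021] grip 0.0066
jaw deg 14.88 tilt [-0.0003 -0.0001] q [ 0.181  0.612 -0.441  1.867  0.371  0.744 -0.206]
```

Request:
apply_moves([
  {"x": 0, "y": 0.1, "z": 0, "spin": 2, "grip": 5},
])

```text
clock: 15.1
ee_pos: [0.6325, 0.0126, 0.1734]
eef_rot: [-1.564, -0.175, 0.176]
wrist_force: [0.8, -0.8, -8.0]
grip_width: 0.0069
```

```bash
python3 st.py
```

```text
15.1 [0.6325 0.0126 0.1734] F [ 0.77 -0.8  -8.03] M [-0.158 -0.059  0.064] grip 0.0069
jaw deg 12.82 tilt [-0.0002 -0.0001] q [ 0.175  0.61  -0.431  1.868  0.363  0.741 -0.235]
```

Request:
apply_moves([
  {"x": 0, "y": 0.1, "z": 0, "spin": 2, "grip": 5},
])

```text
clock: 15.22
ee_pos: [0.6326, 0.0126, 0.1733]
eef_rot: [-1.566, -0.148, 0.148]
wrist_force: [0.5, -1.6, -8.2]
grip_width: 0.0064
```

```bash
python3 st.py
```

```text
15.225 [0.6326 0.0126 0.1733] F [ 0.51 -1.55 -8.17] M [-0.19  -0.102 -0.023] grip 0.0064
jaw deg 10.82 tilt [-0.0001 -0.0001] q [ 0.168  0.609 -0.421  1.868  0.355  0.739 -0.262]
```

```bash
cat > t.py <<'E'
from h import *
m=[];e=[]
for i in range(3):
    s=monitor.observe();m.append(s['moment'][2]);e.append(s['effort'][6])
    if i<2: optics.get_image('wrist')
A=R.from_rotvec(s['eef_rot']).as_matrix();j=np.degrees(np.arctan2(A[1,0],A[0,0]))
print(round(s['clock'],2),'F',s['wrist_force'].round(1),'Mz',np.round(m,3),round(np.mean(m),3),'e7',np.round(e,3),'jaw',j.round(2),'wing~',round(-.09+np.radians(22.96-j),3),s['ee_pos'].round(4),'g',s['grip_width'].round(4))
E
python3 t.py
```

```text
Traceback (most recent call last):
  File "t.py", line 7, in <module>
    print(round(s['clock'],2),'F',s['wrist_force'].round(1),'Mz',np.round(m,3),round(np.mean(m),3),'e7',np.round(e,3),'jaw',j.round(2),'wing~',round(-.09+np.radians(22.96-j),3),s['ee_pos'].round(4),'g',s['grip_width'].round(4))
                                                                                                                                                                                                          ^^^^^^^^^^^^^^^^^^^^^
AttributeError: 'float' object has no attribute 'round'
```

Request:
apply_moves([
  {"x": 0, "y": 0.4, "z": 0, "spin": 2, "grip": 5},
  {"x": 0, "y": 0.1, "z": 0, "spin": 2, "grip": 5},
])

```text
clock: 15.58
ee_pos: [0.6327, 0.0127, 0.173]
eef_rot: [-1.569, -0.094, 0.093]
wrist_force: [0.4, -0.8, -4.9]
grip_width: 0.0066
```

```bash
python3 t.py
```

```text
Traceback (most recent call last):
  File "t.py", line 7, in <module>
    print(round(s['clock'],2),'F',s['wrist_force'].round(1),'Mz',np.round(m,3),round(np.mean(m),3),'e7',np.round(e,3),'jaw',j.round(2),'wing~',round(-.09+np.radians(22.96-j),3),s['ee_pos'].round(4),'g',s['grip_width'].round(4))
                                                                                                                                                                                                          ^^^^^^^^^^^^^^^^^^^^^
AttributeError: 'float' object has no attribute 'round'
```

Request:
apply_moves([
  {"x": 0, "y": 0.1, "z": 0, "spin": 2, "grip": 5},
  {"x": 0, "y": 0.1, "z": 0, "spin": 2, "grip": 5},
])

```text
clock: 15.92
ee_pos: [0.6328, 0.0127, 0.173]
eef_rot: [-1.571, -0.039, 0.039]
wrist_force: [-0.4, -2.1, -1.3]
grip_width: 0.007
```

```bash
python3 t.py
```

```text
Traceback (most recent call last):
  File "t.py", line 7, in <module>
    print(round(s['clock'],2),'F',s['wrist_force'].round(1),'Mz',np.round(m,3),round(np.mean(m),3),'e7',np.round(e,3),'jaw',j.round(2),'wing~',round(-.09+np.radians(22.96-j),3),s['ee_pos'].round(4),'g',s['grip_width'].round(4))
                                                                                                                                                                                                          ^^^^^^^^^^^^^^^^^^^^^
AttributeError: 'float' object has no attribute 'round'
```

```bash
sed -i "s/,s\['grip_width'\].round(4))/,round(float(s['grip_width']),4))/" t.py; python3 t.py
```

```text
16.12 F [-1.9 -1.  -0.2] Mz [-0.046  0.033  0.03 ] 0.006 e7 [-0.341 -0.163 -0.063] jaw 2.96 wing~ 0.259 [0.6328 0.0127 0.173 ] g 0.0069
```

Request:
apply_moves([
  {"x": 0, "y": 0.1, "z": 0, "spin": 2, "grip": 5},
  {"x": 0, "y": 0.1, "z": 0, "spin": 2, "grip": 5},
])

```text
clock: 16.38
ee_pos: [0.6328, 0.0127, 0.1728]
eef_rot: [-1.571, 0.016, -0.017]
wrist_force: [-2.8, -1.0, 4.8]
grip_width: 0.0069
```

```bash
python3 t.py
```

```text
16.48 F [-2.4 -1.9  5. ] Mz [0.254 0.112 0.076] 0.147 e7 [ 0.183  0.093 -0.406] jaw -1.12 wing~ 0.33 [0.6328 0.0127 0.1728] g 0.0067
```

Request:
apply_moves([
  {"x": 0, "y": 0.1, "z": 0, "spin": 2, "grip": 5},
  {"x": 0, "y": 0.1, "z": 0, "spin": 2, "grip": 5},
])

```text
clock: 16.73
ee_pos: [0.6329, 0.0127, 0.1727]
eef_rot: [-1.57, 0.069, -0.07]
wrist_force: [-2.9, -2.5, 6.3]
grip_width: 0.0067
```

```bash
python3 t.py
```

```text
16.82 F [-1.3 -3.   5.9] Mz [0.185 0.199 0.167] 0.184 e7 [ 0.115 -0.066 -0.45 ] jaw -5.09 wing~ 0.4 [0.6329 0.0127 0.1728] g 0.0066
```

Request:
apply_moves([
  {"x": 0, "y": 0.1, "z": 0, "spin": 2, "grip": 5},
  {"x": 0, "y": 0.1, "z": 0, "spin": 2, "grip": 5},
])

```text
clock: 17.08
ee_pos: [0.633, 0.0127, 0.1727]
eef_rot: [-1.567, 0.124, -0.125]
wrist_force: [-3.3, -2.4, 8.2]
grip_width: 0.007
```

```bash
python3 t.py
```

```text
17.18 F [-2.8 -2.2  7.4] Mz [0.353 0.271 0.231] 0.285 e7 [ 0.064 -0.055 -0.457] jaw -9.09 wing~ 0.469 [0.6329 0.0127 0.1727] g 0.0066
```

Touch was at about 0.27 rad and the torque follows the expected 1.1 Nm/rad slope, so it is now about 0.2 rad past touch. A little more to the middle of the band.

Request:
apply_moves([
  {"x": 0, "y": 0, "z": 0, "spin": 1.5, "grip": 5},
  {"x": 0, "y": 0, "z": 0, "spin": 1.5, "grip": 5},
  {"x": 0, "y": 0, "z": 0, "spin": 0, "grip": 5},
])

```text
clock: 17.55
ee_pos: [0.633, 0.0127, 0.1726]
eef_rot: [-1.565, 0.164, -0.166]
wrist_force: [-2.5, -2.4, 7.1]
grip_width: 0.0065
```

```bash
python3 t.py; python3 t.py; python3 st.py wrist:w9
```

```text
17.65 F [-1.6 -2.   6.5] Mz [0.266 0.228 0.186] 0.227 e7 [-0.345 -0.246 -0.218] jaw -12.04 wing~ 0.521 [0.633  0.0127 0.1726] g 0.0069
17.75 F [-2.8 -2.4  6.4] Mz [0.186 0.196 0.222] 0.202 e7 [-0.218 -0.212 -0.211] jaw -12.04 wing~ 0.521 [0.633  0.0127 0.1726] g 0.0069
17.75 [0.633  0.0127 0.1726] F [-2.85 -2.36  6.42] M [-0.488  0.517  0.222] grip 0.0069
jaw deg -12.04 tilt [ 0.001  -0.0002] q [ 0.095  0.595 -0.308  1.873  0.264  0.712 -0.574]
```

View pics/w9.png

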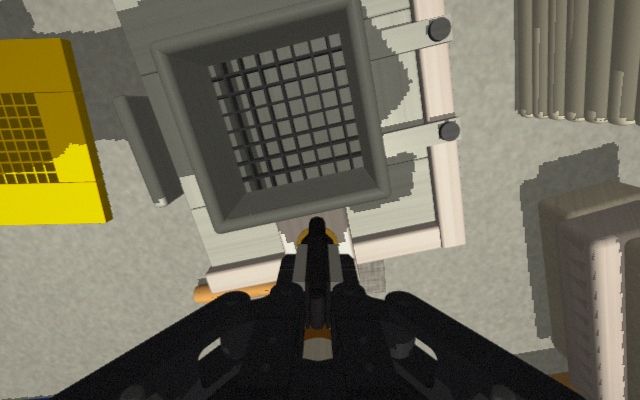

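The torque clearly rose and stayed linear, so I estimate about 0.26 rad past touch. I'll release with a small opening and lift straight up.

Request:
apply_moves([
  {"x": 0, "y": -0.4, "z": 0, "spin": 0, "grip": 5},
  {"x": 0, "y": 0, "z": 0, "spin": 0, "grip": 26},
  {"x": 0, "y": 0, "z": 0, "spin": 0, "grip": 26},
  {"x": 0, "y": 0, "z": 0, "spin": 0, "grip": 26},
  {"x": 0, "y": -10, "z": 0, "spin": 0, "grip": 26},
  {"x": 0, "y": -20, "z": 0, "spin": 0, "grip": 26},
  {"x": 0, "y": -30, "z": 0, "spin": 0, "grip": 26},
  {"x": 0, "y": -30, "z": 0, "spin": 0, "grip": 26},
  {"x": 0, "y": 0, "z": 0, "spin": 0, "grip": 26},
])

```text
clock: 18.92
ee_pos: [0.6339, 0.013, 0.2655]
eef_rot: [-1.564, 0.161, -0.169]
wrist_force: [-0.6, 0.1, -0.6]
grip_width: 0.0261
```

```bash
python3 st.py wrist:w10;python3 - <<'E'
import cv2
im=cv2.imread('pics/w10.png')[30:280,200:440]
cv2.imwrite('pics/w10c.png',cv2.resize(im,None,fx=2.4,fy=2.4,interpolation=cv2.INTER_CUBIC))
E
```

```text
18.925 [0.6339 0.013  0.2655] F [-0.55  0.15 -0.61] M [-0.056 -0.056 -0.03 ] grip 0.0261
jaw deg -12.05 tilt [0.0049 0.0004] q [ 0.124  0.491 -0.345  1.79   0.207  0.89  -0.524]
```

View pics/w10c.png

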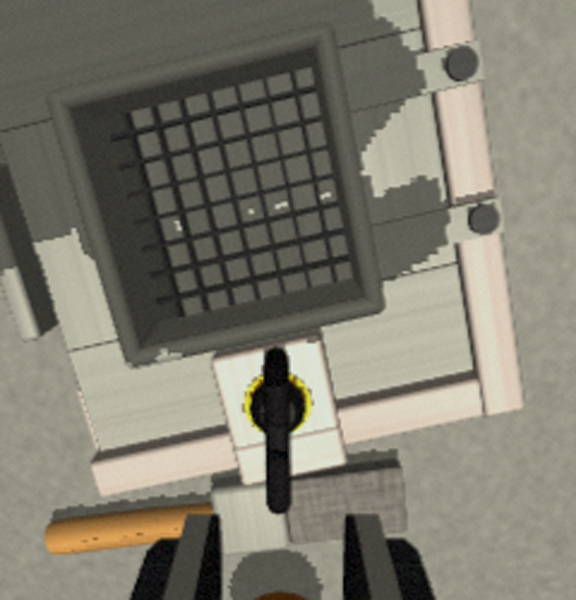

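The wing followed the jaws; it is vertical in this crop from (276,350) to (278,510). I'll rise, move clear to the right, and check the cassette and the bystanders from the fixed cameras.

Request:
apply_moves([
  {"x": 0, "y": -30, "z": 0, "spin": 0, "grip": 26},
  {"x": 0, "y": -40, "z": 0, "spin": 0, "grip": 26},
  {"x": -5, "y": 0, "z": -45, "spin": 0, "grip": 26},
  {"x": -5, "y": 0, "z": -45, "spin": 0, "grip": 26},
  {"x": -5, "y": 0, "z": -45, "spin": 0, "grip": 26},
  {"x": -5, "y": 0, "z": -45, "spin": 0, "grip": 26},
  {"x": -5, "y": 0, "z": -45, "spin": 0, "grip": 26},
  {"x": -5, "y": 0, "z": -45, "spin": 0, "grip": 26},
  {"x": -5, "y": 0, "z": -45, "spin": 0, "grip": 26},
  {"x": 0, "y": 0, "z": 0, "spin": 0, "grip": 26},
])

```text
clock: 20.23
ee_pos: [0.5304, -0.2922, 0.3312]
eef_rot: [-1.565, 0.172, -0.168]
wrist_force: [0.0, 0.1, 0.2]
grip_width: 0.0259
```

```bash
python3 st.py top:t11 scene:s11;python3 - <<'E'
import cv2,numpy as np
a=cv2.imread('pics/top0.png')[90:200,240:400];b=cv2.imread('pics/t11.png')[90:200,240:400]
r=lambda i:cv2.resize(i,None,fx=5,fy=5,interpolation=cv2.INTER_CUBIC)
cv2.imwrite('pics/t11c.png',r(b))
d=cv2.absdiff(cv2.imread('pics/top0.png'),cv2.imread('pics/t11.png'))
cv2.imwrite('pics/d11.png',cv2.convertScaleAbs(d,alpha=3))
E
```

```text
20.225 [ 0.5304 -0.2922  0.3312] F [0.01 0.12 0.18] M [-0.047  0.022 -0.041] grip 0.0259
jaw deg -12.4 tilt [-0.0026 -0.0008] q [ 0.624  0.39  -0.302  1.775  0.137  0.999  0.052]
```

View pics/t11c.png

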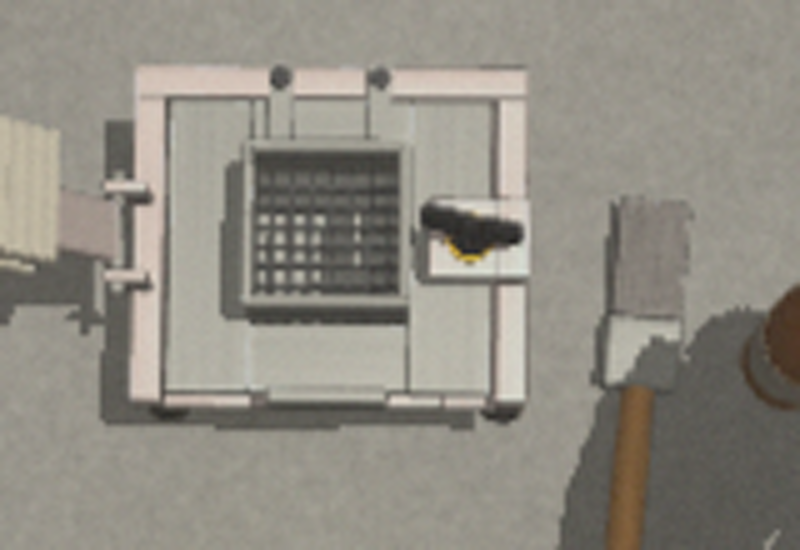

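View pics/d11.png

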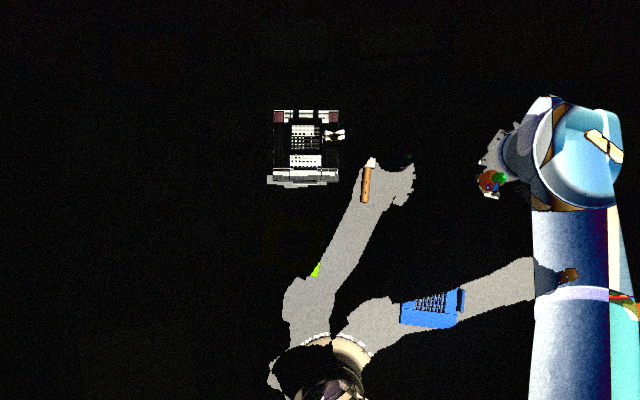

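View pics/s11.png

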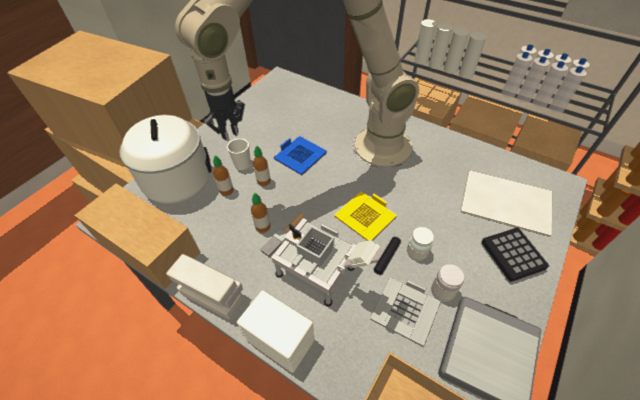

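The scene view shows the bottles at (223,177), (261,167) and (260,213), the cup at (239,153) and the brush all where they were. The robot is clear of everything.

```bash
python3 -c "
from bench import job
print(job.hand_in())"
```

```text
the job is handed in; nothing more can be done
None
```

I pushed the cassette home, tightened the wing screw and handed the job in at about 20 s; the hand-in gave no verdict.

- **Cassette:** I pushed the lip about 32 mm at roughly 5 N until the arm stopped moving at TCP x = 0.5377 m. The push force had risen to 14 N when I backed off. The last top view shows no gap to the back stop.
- **Wing screw:** I gripped the wing and turned it 35° clockwise, from about -0.09 to 0.52 rad. The torque began to rise at about 0.25–0.27 rad. That puts the screw about 0.25–0.28 rad past first touch, and I estimate the torque at about 0.3 Nm from the slope. The final picture shows the wing where it was left.
- **Surroundings:** In the last views the bystanders are where they started. The arm hid two bottles in the top view, but the scene view shows them in place. The robot was touching nothing at the end.

**What disagreed:**
- The moment readings scattered by ±0.04 Nm or more. They settled to about 0.20 Nm while holding still, lower than the reading of up to 0.35 Nm just after turning, so the final torque is an estimate.
- Wing-axis estimates from different views differed by up to about 5 mm, but the grip still centred on the blade.

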